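# Clear the crate lid and stack the sample boxes

## Task

Scrape all the loose stone chips off the crate's lid into the catch tray with the scraper block, never touching a chip on the lid with the fingers. Then stack all the sample boxes on the lid in one upright column, the tallest at the bottom and the flattest on top, each with its four feet fully down in the recesses of the lid below. Leave the scraper standing on its mat, and do not knock the bottle, meter or jar out of place.

Things in the scene. Friction and masses are not known exactly. Their poses are not given: they have to be found in the camera images.
- crate: Fixed grey plastic crate with a blue lid, origin on the bench under its centre, x and y along its sides, z up. Lid 150 (x) x 130 (y) mm, flat top 60 mm above the bench, with rims 6 mm high and 6 mm wide along its two x ends (inner faces at x = +-69 mm); its two y sides have no rim. A steel catch tray is fixed to its -y side.
- bay (a point): Centre of the crate lid's flat top, axes as the crate's. Around it four square recesses 15 mm wide and 5 mm deep at x = +-40, y = +-19 mm, the same pattern as the box feet: a box seated here has its soles 55 mm above the bench.
- tray (a point): Centre of the inner floor of the catch tray (3 mm above the bench), axes as the crate's; inside 160 (x) x 100 (y) mm, thin walls up to 40 mm above the bench, its near wall against the crate's -y side, so 20 mm below the lid's top.
- mat: Fixed pale plastic mat, 130 (x) x 90 (y) x 3 mm, the scraper's place; origin at the centre of its underside, on the bench.
- scraper_c (a point): Centre (half-way up) of the scraper block, 44 mm high, standing on its flat sole: aluminium block with rubber sole 90 (x) x 50 (y) x 16 mm high, and on it a wooden grip rib 70 (x) x 18 (y) mm, from 16 to 44 mm above the sole. Scrapes along its y, either way. 0.18 kg.
- tall_box_c (a point): Centre (half-way up) of the tallest sample box, if present: white box, flat blue lid, straight sides, 104 (x) x 58 (y) x 72 mm high from foot soles to lid top. Four feet 11 mm across, 6 mm long, tapered, at x = +-40, y = +-19 mm; lid recesses for the next box's feet at the same x, y, 15 mm square, 5 mm deep (a box on top has its soles 67 mm above this one's). z up; 0.15 to 0.45 kg.
- mid_box_c (a point): Centre (half-way up) of the second tallest sample box, if present: white box, flat blue lid, straight sides, 104 (x) x 58 (y) x 60 mm high from foot soles to lid top. Four feet 11 mm across, 6 mm long, tapered, at x = +-40, y = +-19 mm; lid recesses for the next box's feet at the same x, y, 15 mm square, 5 mm deep (a box on top has its soles 55 mm above this one's). z up; 0.15 to 0.45 kg.
- low_box_c (a point): Centre (half-way up) of the second flattest sample box, if present: white box, flat blue lid, straight sides, 104 (x) x 58 (y) x 48 mm high from foot soles to lid top. Four feet 11 mm across, 6 mm long, tapered, at x = +-40, y = +-19 mm; lid recesses for the next box's feet at the same x, y, 15 mm square, 5 mm deep (a box on top has its soles 43 mm above this one's). z up; 0.15 to 0.45 kg.
- flat_box_c (a point): Centre (half-way up) of the flattest sample box, if present: white box, flat blue lid, straight sides, 104 (x) x 58 (y) x 38 mm high from foot soles to lid top. Four feet 11 mm across, 6 mm long, tapered, at x = +-40, y = +-19 mm; lid recesses for the next box's feet at the same x, y, 15 mm square, 5 mm deep (a box on top has its soles 33 mm above this one's). z up; 0.15 to 0.45 kg.
- chip0_c (a point): Centre of a loose flat stone chip, if present: grey, nine-sided, 31 mm across, 9.5 mm thick, about 16 g; too large to drop into a recess.
- chip1_c (a point): Centre of a loose flat stone chip, if present: grey, nine-sided, 31 mm across, 9.5 mm thick, about 16 g; too large to drop into a recess.
- chip2_c (a point): Centre of a loose flat stone chip, if present: grey, nine-sided, 31 mm across, 9.5 mm thick, about 16 g; too large to drop into a recess.
- chip3_c (a point): Centre of a loose flat stone chip, if present: grey, nine-sided, 31 mm across, 9.5 mm thick, about 16 g; too large to drop into a recess.
- chip4_c (a point): Centre of a loose flat stone chip, if present: grey, nine-sided, 31 mm across, 9.5 mm thick, about 16 g; too large to drop into a recess.
- bottle: Bystander: sample bottle, 52 mm across, 110 mm high; origin at the centre of its underside.
- meter: Bystander: black hand-held meter lying flat, 150 x 70 x 30 mm; origin at the centre of its underside.
- jar: Bystander: jar, 60 mm across, 70 mm high; origin at the centre of its underside.

How it is judged:
By the outcome, as a careful person would: the job done as asked, in the order asked, and still so for the second after the job is handed in, with the robot touching nothing.
Of tall_box, mid_box, low_box, flat_box only 3 to 4 are there at a start; the rules pass over those that are not, and their reading is None.
Of chip0, chip1, chip2, chip3, chip4 only 3 to 5 are there at a start; the rules pass over those that are not, and their reading is None.
At some moment in a run one of scraper, chip0, chip1, chip2, chip3, chip4 may be knocked a few centimetres aside while the robot is not near it.
It also fails if it takes over 210 s, if anything falls off the work surface, if the arm or the gripper's body presses on something with over 40 N, if the wrist force passes 120 N, or if a joint passes its speed limit or range.

## Robot

A 6-joint arm with a two-finger parallel gripper is mounted at the origin on the work surface. World frame = base frame: x ahead of the robot, y to its left, z up, the work surface at z = 0. Lengths are in mm, angles in degrees, forces in N, time in s.
With the tool pointing down it reaches from about 325 to 900 mm from the base axis. Payload 3.5 kg.
Tool frame: the origin (TCP) lies midway between the tips of the shut fingers; the grasp point (between the pads) lies manip.hold_point_z behind it (manip.hold_point_z is the distance from the TCP to the grasp point, in mm); z points along the fingers, y is the line along which they close (so a half turn about z gives the same grasp; the last joint's range is limited). The gripper opens to 85 mm and grips with 20 to 120 N. Pads are 22 mm wide; open, the fingers measure 114 mm over their backs; the gripper's body (76 mm by 85 mm) begins 54 mm behind the grasp point. The pads swing forward as they close: fully open they stand 13 mm farther back than shut.
Start: joints at [-81.841, 15.837, -1.513, 72.651, 0, 84.076], TCP at [152.07, -606.215, 231.313] pointing down, gripper open.
Joint ranges: [-178.77, 178.77], [-48.84, 107.48], [-61.69, 71.31], [-111.58, 123.2], [-90, 87.43], [-180, 180]. Speed limits (degrees/s): [147.25, 147.25, 180, 180, 180, 180].

## Interface

Orientations are given as a 3x3 rotation matrix whose columns are the frame's x, y, z axes.
In Python, from plant import manip, grip, kinematics, imaging gives the robot as it stands. Calls block until the motion is done:
- manip.reach(position, orientation): joint-space move of the TCP to a pose.
- manip.servo_line(position, attitude=None, vel=150, until_force=None): straight line of the TCP; attitude=None keeps the orientation; vel is the mean speed in mm/s. With until_force (N) it stops when the force on the tool has changed by that much, and returns True; else False.
- manip.movej(angles): joint-space move.
- grip(opening): finger opening in mm; the grip force is fixed at half the most; returns when the fingers have stopped.
- manip.dwell(seconds).
- kinematics.inverse_kinematics(position, orientation): joint angles nearest the present ones, or None.
- manip.state(): the state.
- imaging.read_camera(name): name is "side" or "top"; returns a dict with "image" (384x512x3 uint8, red, green, blue), "range_z" (384x512 float32, mm along the optical axis (not along the pixel's ray), 0 where there is no reading), "K" (3x3 intrinsics, pixels), "pose" (4x4, takes a point from camera to world coordinates). Camera axes: x right, y down, z forward; pixel columns grow to the right and rows downward; lengths in mm; the calibration is good to about 2 mm. A picture is of the moment at which its call begins.
A pose or a line that the arm cannot do raises manip.Unreachable and nothing moves.
- manip.finish_job(): hands the job in; it is judged then, once.
The state is a dict: "time": time; "q": joint angles; "qd": joint speeds; "joint_efforts": joint torques, N m; "eef_pos": TCP position; "orientation": TCP orientation; "wrist_force": force on the tool from outside, world axes, zero at the start; "torque": the same for the moment, N m; "gripper_width": finger opening in mm; "grasp_force": force on a finger pad.
Only numpy, scipy, OpenCV 4.12 (cv2) and the standard library are available. Lean on these libraries where they do the work, as an engineer would, in place of code of your own. Each camera call takes 0.05 s, during which the arm holds its last target. There are 200 camera calls.

## Working session

There is one attempt and no reset: what is moved stays moved. The work goes in short steps, each a Python script; the robot and the scene stay as the last script left them, time stands still between calls to the robot, and variables do not carry over. Pictures are saved under pics/ and viewed, at most 14 in all, crops included, and the job is handed in when it is done.

```bash
ls; mkdir -p pics
python3 - <<'E'
from plant import manip, grip, kinematics, imaging
import cv2,numpy as np
for n in("top","side"):
    d=imaging.read_camera(n); cv2.imwrite(f"pics/{n}0.png",cv2.resize(d["image"][:,:,::-1],(800,600),interpolation=cv2.INTER_CUBIC)); np.savez(f"{n}0.npz",**d)
    print(n,d["K"].round(1).tolist(),d["pose"].round(3).tolist())
s=manip.state();print(s["time"],s["orientation"],manip.hold_point_z,s["gripper_width"])
E
```

```text
pics
top [[384.0, 0.0, 259.2], [0.0, 384.0, 188.7], [0.0, 0.0, 1.0]] [[-0.022, -0.997, 0.072, 486.109], [-1.0, 0.022, 0.008, 6.701], [-0.01, -0.072, -0.997, 935.828], [0.0, 0.0, 0.0, 1.0]]
side [[483.4, 0.0, 256.2], [0.0, 483.4, 187.1], [0.0, 0.0, 1.0]] [[-0.966, -0.136, 0.222, 275.706], [-0.259, 0.578, -0.774, 910.849], [-0.023, -0.805, -0.593, 774.828], [0.0, 0.0, 0.0, 1.0]]
0.1 [[ 9.69951258e-01  2.43299153e-01 -2.81585174e-04]
 [ 2.43299216e-01 -9.69949161e-01  2.02874355e-03]
 [ 2.20468284e-04 -2.03629181e-03 -9.99997902e-01]] 18.700000000000003 85.69616451074742
```

View pics/top0.png

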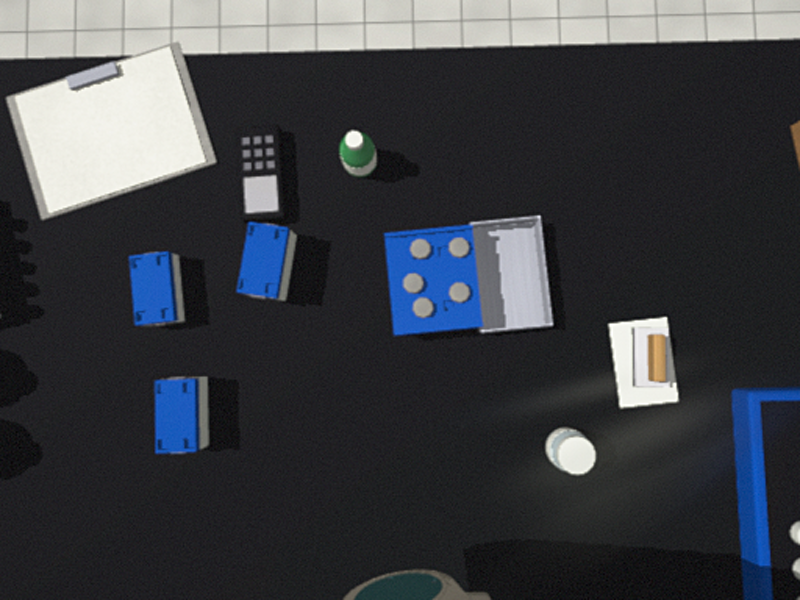

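View pics/side0.png

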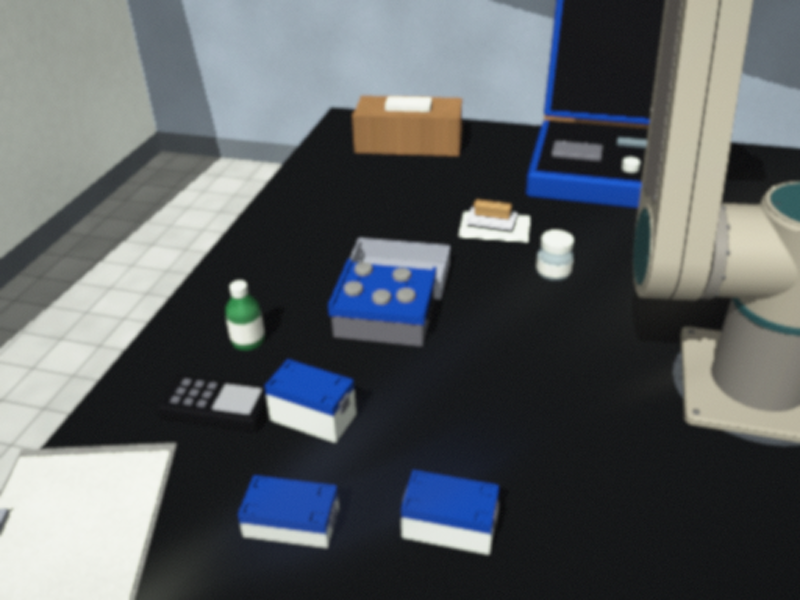

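The top view shows the crate lid at about (435,280) with five chips, and the tray to its right at (515,275). The mat and scraper are at (645,360). There are three boxes, at (155,288), (265,262) and (180,415). The bottle is at (357,153), the meter at (262,175) and the jar at (572,452).

```bash
cat > h.py <<'E'
from plant import manip, grip, kinematics, imaging
import cv2,numpy as np
def cloud(d):
    K,T,z=d["K"],d["pose"],d["range_z"]; v,u=np.mgrid[:z.shape[0],:z.shape[1]]
    p=np.stack([(u-K[0,2])/K[0,0]*z,(v-K[1,2])/K[1,1]*z,z],-1)
    return p@T[:3,:3].T+T[:3,3]
def rects(d,mask,zmin,zmax,amin=100):
    P=cloud(d); m=(mask&(P[...,2]>zmin)&(P[...,2]<zmax)&(d["range_z"]>0)).astype(np.uint8)
    n,L,st,_=cv2.connectedComponentsWithStats(m,connectivity=4); out=[]
    for i in range(1,n):
        if st[i,4]<amin: continue
        q=P[L==i]; zz=np.median(q[:,2]); (c,wh,a)=cv2.minAreaRect(q[:,:2].astype(np.float32))
        if wh[0]<wh[1]: a+=90; wh=wh[::-1]   # angle of long side
        a=(a+90)%180-90
        out.append((np.round(c,1).tolist(),np.round(wh,1).tolist(),round(float(a),1),round(float(zz),1),int(st[i,4])))
    return out
def hsv(d): return cv2.cvtColor(d["image"],cv2.COLOR_RGB2HSV)
def blue(d): h=hsv(d); return (h[...,0]>100)&(h[...,0]<130)&(h[...,1]>150)&(h[...,2]>60)
E
python3 - <<'E'
from h import *
d=dict(np.load("top0.npz")); h=hsv(d); P=cloud(d)
print("bench z",np.median(P[330:380,100:200,2]), "blue")
for r in rects(d,blue(d),20,100): print(r)
print("grey hi (chips)")
for r in rects(d,(h[...,1]<60)&(h[...,2]>70),50,80,20): print(r)
print("wood")
for r in rects(d,(h[...,0]<25)&(h[...,1]>90)&(h[...,2]>80),30,60,50): print(r)
print("white low: mat/others")
for r in rects(d,(h[...,1]<60)&(h[...,2]>150),-5,12,100): print(r)
print("alu/any")
for r in rects(d,(h[...,1]<60),12,24,60): print(r)
for nm,(u,v) in dict(bottle=(353,140),jar=(576,454),meter=(262,195)).items(): print(nm,P[int(v*.64),int(u*.64)].round())
E
```

```text
bench z -0.07372778738243824 blue
([606.1, 219.9], [104.0, 58.9], -10.2, 71.2, 1186)
([571.8, -27.4], [151.3, 128.9], 4.2, 59.5, 2935)
([570.5, 392.0], [104.1, 60.4], 5.7, 47.2, 1177)
([381.7, 349.9], [106.6, 59.2], 1.1, 59.3, 1255)
([256.6, -489.3], [316.2, 82.2], -13.4, 50.0, 2255)
grey hi (chips)
([617.5, -65.1], [27.4, 26.8], 0.6, 68.6, 128)
([616.7, -9.6], [27.5, 26.6], 59.1, 68.3, 127)
([567.0, 2.0], [27.2, 26.0], -47.9, 68.5, 128)
([552.3, -65.2], [27.3, 25.2], 88.9, 68.7, 127)
([530.9, -10.3], [27.2, 25.0], 88.8, 68.6, 127)
([317.1, -224.1], [51.6, 51.3], 18.2, 69.2, 487)
([200.8, -529.1], [33.0, 13.1], -1.6, 63.5, 76)
([151.9, -527.2], [27.6, 9.9], -4.8, 62.5, 51)
wood
([450.4, -357.1], [66.9, 17.2], -1.9, 45.4, 278)
white low: mat/others
([832.3, 479.9], [290.5, 214.6], -72.9, 5.4, 8932)
([578.7, -159.6], [152.7, 74.2], 4.5, 2.4, 1658)
([442.0, -350.3], [131.0, 90.6], 5.0, 2.2, 1117)
alu/any
([923.5, 482.1], [30.3, 20.8], -72.0, 13.7, 73)
([911.3, 519.4], [50.5, 20.9], -71.4, 13.7, 135)
([572.4, 363.1], [102.3, 4.8], 3.4, 18.8, 82)
([450.5, -358.8], [89.8, 52.0], -2.6, 17.9, 496)
([390.6, 321.9], [89.0, 2.6], 0.9, 18.6, 67)
bottle [768.  84. 109.]
jar [ 319. -222.   69.]
meter [713. 232.  29.]
```

```bash
cat >> h.py <<'E'
def R(a):  # tool down, closing axis (y) at world angle a deg
    a=np.radians(a); y=np.array([np.cos(a),np.sin(a),0]); z=np.array([0,0,-1.]); return np.column_stack([np.cross(y,z),y,z])
def go(p,a):  # joint move, picks half turn with the easier wrist; returns angle used
    best=None; q0=np.array(manip.state()["q"])
    for b in (a,a+180):
        q=kinematics.inverse_kinematics(list(p),R(b))
        if q is None: continue
        c=np.abs(np.array(q)-q0).max()
        if best is None or c<best[0]: best=(c,b)
    manip.reach(list(p),R(best[1])); return best[1]
C=np.array([571.8,-27.4]); CY=4.4
def crate(x,y):
    t=np.radians(CY); return C+[x*np.cos(t)-y*np.sin(t), x*np.sin(t)+y*np.cos(t)]
def snap(n,name=None):
    d=imaging.read_camera(n)
    if name: cv2.imwrite(f"pics/{name}.png",cv2.resize(d["image"][:,:,::-1],(800,600),interpolation=cv2.INTER_CUBIC))
    return d
def st(): s=manip.state(); print("t",round(s["time"],1),"tcp",np.round(s["eef_pos"],1),"w",round(s["gripper_width"],1),"gf",round(float(np.max(s["grasp_force"])),1),"F",np.round(s["wrist_force"],1),"q6",round(s["q"][5],1)); return s
E
python3 - <<'E'
from h import *
st(); xy=[450.4,-358.0]; a=88
go([*xy,110],a); manip.servo_line([*xy,22.5],vel=120); st(); grip(5); st()
manip.servo_line([*xy,150],vel=150); s=st()
d=snap("top","grasp")
h=hsv(d); print(rects(d,(h[...,1]<60)&(h[...,2]>70),64,75,20))
E
```

```text
t 0.1 tcp [ 152.  -605.5  230.3] w 85.7 gf 0.0 F [ 0.7  0.5 -0.6] q6 84.1
t 2.5 tcp [ 450.8 -358.6   23.1] w 85.3 gf 0.0 F [ 0.1  0.7 -0.2] q6 137.1
t 3.1 tcp [ 450.8 -358.4   22.9] w 16.8 gf 59.3 F [ 0.4 -0.5  2.7] q6 137.1
t 4.1 tcp [ 449.6 -357.2  148.7] w 16.8 gf 58.7 F [-0.1  0.7 -2.5] q6 137.1
[([617.8, -65.9], [27.4, 25.3], -0.6, 68.3, 122), ([616.8, -9.6], [27.4, 26.4], 60.5, 68.7, 121), ([567.5, 1.3], [25.9, 25.8], -46.2, 68.5, 121), ([552.4, -65.2], [27.3, 25.3], 88.3, 68.6, 123), ([530.9, -11.5], [25.0, 25.0], -1.3, 68.6, 122), ([317.3, -223.9], [51.7, 51.2], -17.0, 69.4, 457), ([202.3, -527.1], [25.6, 7.7], -4.6, 69.1, 37)]
```

View pics/grasp.png

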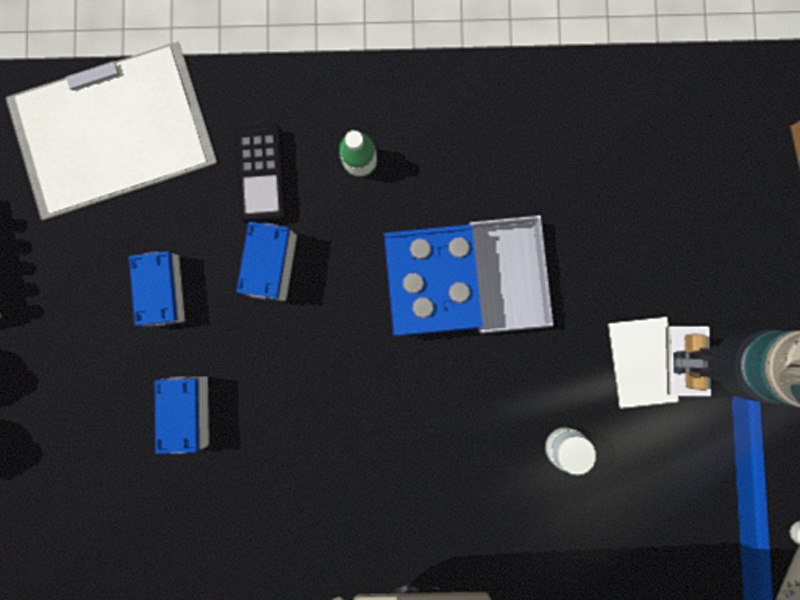

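Run:
```python
from h import *
G=19.8  # tcp above sole
def chips():
    d=snap("top"); h=hsv(d)
    r=[q for q in rects(d,(h[...,1]<60)&(h[...,2]>70),64,75,15) if 490<q[0][0]<660 and -100<q[0][1]<50]; print(r); return r
a=go([*crate(-21,80),160],90+CY); st()
for i,x in enumerate((-21,21)):
    manip.servo_line([*crate(x,79),140],vel=200)
    s=manip.servo_line([*crate(x,79),61+G],vel=80,until_force=12); print("hit",s); st()
    manip.servo_line([*crate(x,-64),61+G],vel=70); st()
    manip.servo_line([*crate(x,-64),140],vel=150)
manip.servo_line([*crate(21,-130),150],vel=200)
d=snap("top","after"); st()
```

```text
t 5.7 tcp [544.9  49.9 159.9] w 16.9 gf 58.7 F [-0.1  0.4 -2. ] q6 174.1
hit True
t 6.7 tcp [543.3  49.9  79.8] w 17.0 gf 59.4 F [-0.7  0.6  5. ] q6 174.1
t 8.9 tcp [555.5 -92.7  80.6] w 16.9 gf 58.7 F [-0.4  0.1 -1.7] q6 159.6
hit True
t 11.1 tcp [584.8  52.9  80.1] w 16.9 gf 59.5 F [-0.1  0.4  4.9] q6 174.5
t 13.3 tcp [597.4 -89.7  80.5] w 17.1 gf 59.0 F [-0.1  0.1 -0.7] q6 161.0
t 14.4 tcp [ 601.6 -155.   148.6] w 17.2 gf 58.7 F [-0.   0.9 -1. ] q6 155.3
```

View pics/after.png

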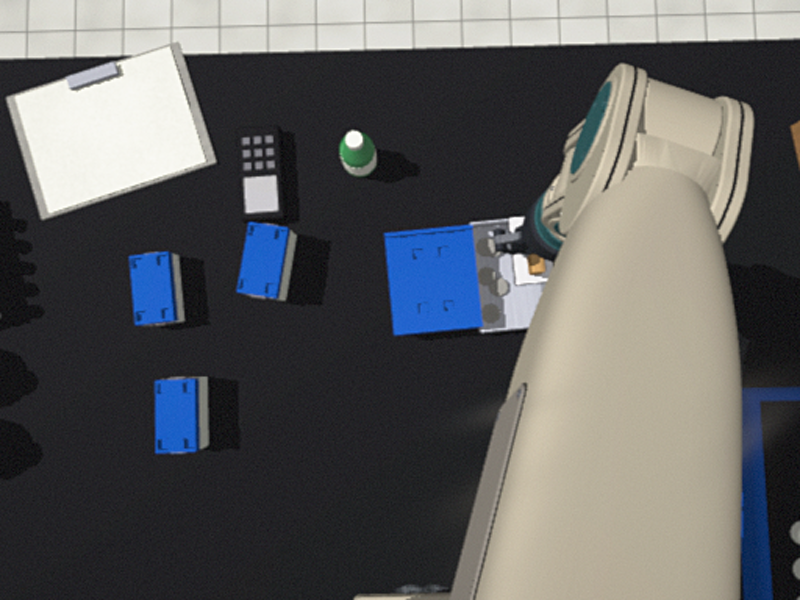

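The lid is clear, with its recesses visible at (416,254), (442,252), (422,306) and (448,305). Chips lie in the tray around (490,285). The scraper goes back on the mat next.

Run:
```python
from h import *
xy=[442,-350.3]
go([*xy,110],95); print(manip.servo_line([*xy,22],vel=60,until_force=8)); st(); grip(85); 
manip.servo_line([*xy,150],vel=200); st()
go([480,180,260],90); st()
d=snap("top","cleared"); h=hsv(d); np.savez("top1.npz",**d)
P=cloud(d)
for nm,z in (("lid",(57,62.5)),("lidall",(57,70))): print(nm,[r for r in rects(d,blue(d),*z) if 520<r[0][0]<620 and abs(r[0][1]+27)<30])
print("tall",rects(d,blue(d),69,74)); print("low",rects(d,blue(d),45,50));print("mid",rects(d,blue(d),57,62))
print("wood",rects(d,(h[...,0]<25)&(h[...,1]>90)&(h[...,2]>80),30,60,50))
print("alu",rects(d,(h[...,1]<60),12,24,60))
print("chips",rects(d,(h[...,1]<60)&(h[...,2]>60)&(h[...,2]<190),8,35,30))
```

```text
True
t 16.8 tcp [ 441.8 -350.2   22.9] w 16.9 gf 59.5 F [ 0.6 -0.7  4.7] q6 130.0
t 18.2 tcp [ 441.4 -349.6  149. ] w 84.8 gf 0.0 F [ 0.  -0.1 -0.1] q6 130.0
t 20.2 tcp [480.  179.5 259.4] w 84.9 gf 0.0 F [ 0.   0.3 -0.7] q6 13.3
lid [([573.9, -27.3], [143.6, 129.1], 4.4, 59.4, 2931)]
lidall [([572.2, -27.5], [150.1, 129.1], 4.4, 59.6, 3308)]
tall [([606.1, 219.9], [103.8, 58.8], -9.7, 71.5, 889)]
low [([605.3, 394.3], [58.1, 34.3], -85.1, 47.3, 192)]
mid [([571.9, -27.5], [139.6, 129.1], 4.4, 59.4, 2855), ([361.7, 332.4], [60.8, 25.0], 3.8, 59.8, 240)]
wood [([441.7, -349.1], [68.3, 17.1], 4.6, 45.3, 277)]
alu [([915.9, 504.9], [79.7, 22.1], -72.2, 14.1, 204), ([624.6, -114.8], [34.9, 27.1], 87.8, 20.7, 128), ([579.6, -112.5], [26.8, 26.7], -0.7, 17.8, 108), ([441.9, -350.9], [90.2, 52.1], 5.1, 18.1, 489)]
chips [([919.4, 477.8], [38.5, 19.7], -38.0, 12.6, 40), ([902.5, 519.3], [42.1, 4.3], -72.7, 11.3, 35), ([800.2, 220.7], [13.9, 12.4], -86.4, 28.4, 32), ([798.3, 238.4], [14.1, 13.6], 86.7, 29.5, 31), ([778.5, 238.1], [13.4, 12.7], 85.8, 28.6, 31), ([749.8, 75.3], [44.3, 12.6], -74.5, 22.5, 50), ([758.5, 235.5], [13.6, 13.3], 83.3, 28.5, 31), ([713.4, 233.9], [59.7, 55.0], 3.5, 27.9, 141), ([605.5, -180.6], [185.8, 82.2], 35.4, 21.6, 258), ([600.9, 191.5], [102.8, 1.8], -10.0, 22.4, 106), ([624.7, -117.6], [40.6, 29.6], -89.4, 20.0, 172), ([607.7, 366.4], [34.3, 2.5], 5.5, 21.0, 60), ([571.8, -121.4], [51.2, 29.3], 44.7, 13.2, 220), ([523.0, -117.0], [27.6, 27.2], -46.1, 11.8, 117), ([434.7, -351.5], [76.4, 51.6], 4.4, 17.9, 306), ([363.5, 321.3], [62.4, 2.9], 0.1, 21.2, 103), ([102.5, -15.1], [172.3, 7.3], 88.5, 11.1, 168)]
```

View pics/cleared.png

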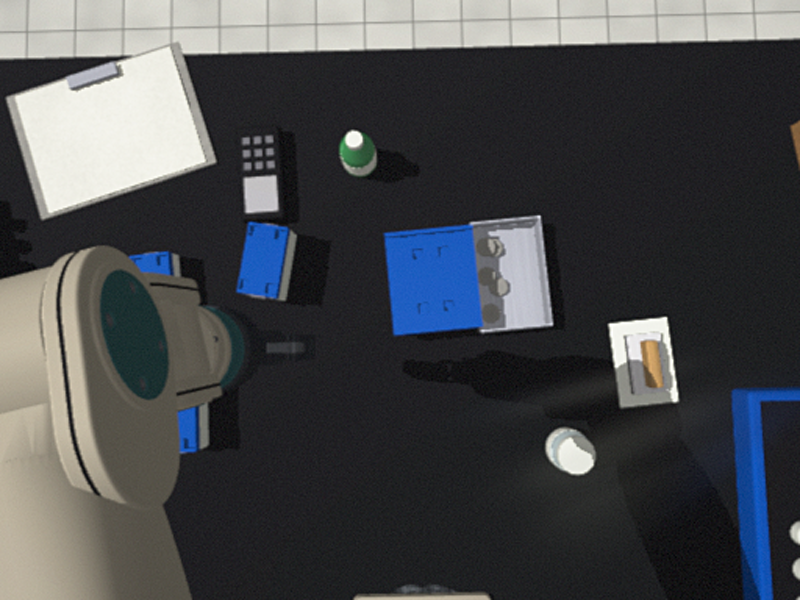

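Five chips are in the tray, at about (490,247) ×2, (487,276), (500,286) and (491,313). The scraper stands on the mat at (645,362). Next is the tall box at (267,260).

```bash
sed -i 's/^C=.*/C=np.array([572.1,-27.5]); CY=4.4/' h.py
cat >> h.py <<'E'
def pick(xy,yaw,g,up=200):
    go([*xy,up],yaw+90); manip.servo_line([*xy,g],vel=150); st(); grip(30); s=st()
    manip.servo_line([*xy,g+12],vel=60); manip.servo_line([*xy,up],vel=200); st()
def place(sole,g,off=(0,0),clear=12,up=None):
    p=crate(*off); z=sole+g; go([*p,z+60],90+CY); manip.servo_line([*p,z+clear],vel=120); manip.dwell(.3); st()
    print("hit",manip.servo_line([*p,z-1.5],vel=25,until_force=15)); manip.dwell(.2); s=st(); print("dz",round(s["eef_pos"][2]-z,2)); return s
E
python3 - <<'E'
from h import *
pick((606.1,219.9),-9.9,25)
place(55,25)
snap("top","tall"); snap("side","talls")
E
```

```text
t 22.2 tcp [607.1 220.2  26.2] w 85.1 gf 0.0 F [ 0.5  0.  -0.1] q6 24.1
t 22.5 tcp [607.  220.2  26.2] w 57.5 gf 64.4 F [-0.7  0.8  4.1] q6 24.1
t 23.9 tcp [604.9 219.6 198.2] w 57.5 gf 64.7 F [-0.6  0.1 -4.3] q6 24.1
t 25.7 tcp [572.9 -27.6  92.9] w 57.4 gf 64.8 F [-0.1 -0.6 -2.8] q6 -13.6
hit True
t 26.4 tcp [572.  -27.6  81.2] w 57.2 gf 65.2 F [-0.9  0.1  5.8] q6 -13.6
dz 1.17
```

Sole height comes out at 55.0, so the tall box is seated. I release it, check, and measure the others.

Run:
```python
from h import *
grip(85); p=crate(0,0); manip.servo_line([*p,230],vel=200)
go([500,-200,300],90)
d=snap("top"); st()
print("tall",rects(d,blue(d),123,130)); print("low",rects(d,blue(d),45,50));print("mid",rects(d,blue(d),57,62)); print("lid",rects(d,blue(d),57,70))
```

```text
t 28.6 tcp [ 499.8 -198.8  298.5] w 84.6 gf 0.0 F [-0.1 -0.2  0.1] q6 -28.7
tall [([571.3, -28.5], [103.9, 58.1], 4.3, 126.4, 1144)]
low [([570.5, 392.0], [104.0, 60.6], 5.9, 47.7, 853)]
mid [([572.5, -27.2], [138.3, 128.3], 4.3, 59.4, 1722), ([382.8, 349.6], [104.1, 57.9], 0.9, 59.6, 899)]
lid [([572.6, -27.5], [150.7, 129.1], 4.3, 59.8, 2134), ([382.8, 349.9], [104.0, 58.7], 1.1, 59.7, 986)]
```

```bash
sed -i 's/^C=.*/C=np.array([571.7,-28.0]); CY=4.3/' h.py
python3 - <<'E'
from h import *
pick((382.6,349.8),1.0,20,220)
place(122,20)
E
```

```text
t 32.2 tcp [383.4 350.3  20.8] w 85.5 gf 0.0 F [ 0.8  1.  -0.2] q6 34.3
t 32.5 tcp [383.3 350.4  21. ] w 57.2 gf 63.7 F [-1.   0.3  5.4] q6 34.3
t 34.0 tcp [381.6 349.1 218.4] w 57.4 gf 64.3 F [ 0.3  0.3 -2.5] q6 34.3
t 36.4 tcp [572.4 -28.1 154.9] w 57.2 gf 64.3 F [-0.2  0.2 -3.4] q6 -13.6
hit True
t 37.1 tcp [571.6 -28.  142.9] w 57.1 gf 64.7 F [-1.2  0.2  6.2] q6 -13.6
dz 0.93
```

Run:
```python
from h import *
grip(85); manip.servo_line([*crate(0,0),260],vel=200)
pick((570.5,392.0),5.8,15,280)
d=snap("top"); print("mid",rects(d,blue(d),178,186)); print("carried",[r for r in rects(d,blue(d),290,320)])
place(177,15)
```

```text
t 41.7 tcp [571.3 392.5  16.1] w 85.3 gf 0.0 F [-0.  -0.2 -0.1] q6 23.3
t 42.0 tcp [571.2 392.4  16. ] w 57.0 gf 65.3 F [-0.4  0.3  3.5] q6 23.3
t 43.8 tcp [569.8 391.5 278.2] w 57.1 gf 64.7 F [ 0.5  1.  -3. ] q6 23.3
mid [([571.4, -29.0], [104.0, 58.0], 4.4, 181.3, 1316)]
carried [([608.8, 394.5], [60.1, 25.5], -84.5, 308.7, 460), ([540.2, 387.2], [60.3, 44.9], -84.4, 309.5, 1058)]
t 46.2 tcp [572.3 -28.1 205. ] w 56.6 gf 64.7 F [-1.1  0.1 -2. ] q6 -13.6
hit True
t 46.9 tcp [571.7 -28.  192.9] w 57.1 gf 65.3 F [-0.9  0.3  5.6] q6 -13.6
dz 0.87
```

Sole height is 176.9, so it is seated. Release, back off and verify everything.

Run:
```python
from h import *
grip(85); manip.servo_line([*crate(0,0),320],vel=200); go([350,200,380],90); manip.dwell(.5)
d=snap("top","end"); h=hsv(d); P=cloud(d); st()
s=snap("side","ends")
print("top box",rects(d,blue(d),215,232)); 
print("wood",rects(d,(h[...,0]<25)&(h[...,1]>90)&(h[...,2]>80),30,60,50)); print("mat",rects(d,(h[...,1]<60)&(h[...,2]>150),-5,12,100))
for nm,(u,v) in dict(bottle=(353,140),jar=(576,454),meter=(262,195)).items(): print(nm,P[int(v*.64),int(u*.64)].round())
a=cv2.imread("pics/end.png");b=cv2.imread("pics/ends.png"); cv2.imwrite("pics/both.png",np.hstack([cv2.resize(a,(400,300)),b[180:480,280:680]]))
```

```text
t 49.9 tcp [350.1 199.9 379.9] w 85.0 gf 0.0 F [-0.6  0.4  0.1] q6 20.5
top box [([571.9, -28.9], [104.5, 58.1], 4.2, 224.0, 1730)]
wood [([441.8, -349.1], [67.6, 17.3], 5.4, 45.2, 277)]
mat [([832.3, 480.3], [292.5, 213.9], -72.7, 5.4, 8935), ([627.6, -155.8], [74.0, 55.5], -86.1, 2.4, 492), ([442.0, -350.1], [131.0, 91.6], 5.0, 2.1, 1092)]
bottle [768.  84. 109.]
jar [ 319. -222.   69.]
meter [713. 232.  29.]
```

View pics/both.png

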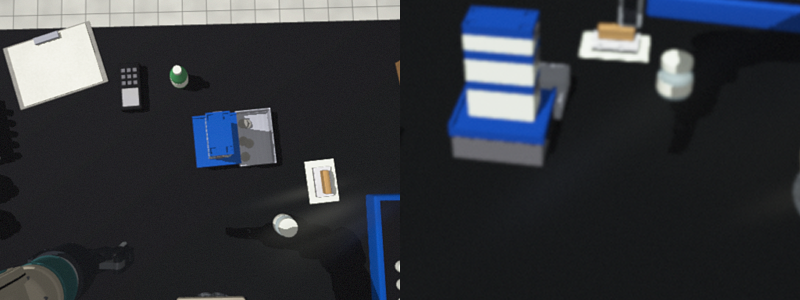

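View pics/end.png

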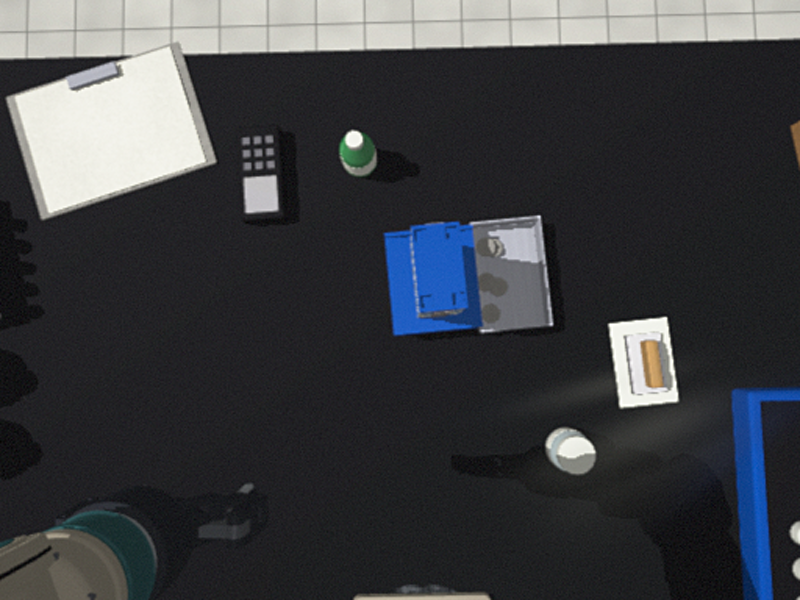

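The column stands upright at (440,268), topped out at 224–225 mm as it should be. The chips are in the tray, the scraper is on its mat at (645,362), and the bystanders have not moved.

```bash
python3 -c "
from plant import manip
print(manip.finish_job())"
```

```text
the job is handed in; nothing more can be done
None
```

I handed the job in at about 50 s: all five chips are in the tray, the three boxes present (no flattest one here) are stacked and seated on the lid, the scraper is standing on its mat, and the bottle, meter and jar have not moved.

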